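# Unclip the orange inspection lamp

### The job

Get the plate-inspection place ready: snap the orange tube lamp straight forward (towards the robot) out of its two spring clips, and lay it flat in the empty grey tray. Keep hold of it until it is down in the tray, and leave the blue spare lamp in its clips.

Things in the scene. Friction and masses are not known exactly. Their poses are not given: they have to be found in the camera images.
- lamp: Orange tube lamp, 0.2 kg: round bar 28 mm in diameter, 200 mm long including a square black bumper (40 x 40 mm, 17 mm long) on each end. Origin mid-bar on its axis; y along the bar. Starts level in two spring clips, axis 110 mm above the table; its middle 110 mm is free all round for fingers from above. Laid flat, it rests on its bumpers, origin 20 mm above the surface.
- stand: Fixed stand of the orange lamp. Origin on the table under the lamp's middle; -x is forward, the way the clips open; y along the lamp. Base 10 mm thick; at y = -68 and +68 mm 120 mm posts behind the bar, each with a sprung steel C clip 15 mm wide. The bar comes out only forward, with 10 to 15 N in all; it is free 25 mm forward and can be lifted clear from 60 mm forward.
- tray: Fixed empty grey plastic tray, 140 mm (x) by 260 mm (y) outside, 30 mm high, walls and floor 5 mm thick. Origin at the centre of its underside, on the table. The lamp fits lying along its y axis.
- spare: Blue tube lamp of the same shape and size as the orange one, in another clip stand of the same kind on the other side. Origin at the middle of the bar, on its axis; y runs along the bar. To be left where it is.
Mind the look-alikes: they are no part of the job. Several things have the shape of the lamp; the one meant has the colours described above.

How it is judged:
On the way:
1. the orange lamp has come forward out of both clips (its middle more than 24 mm forward of them, within 25 mm of their height) (x of lamp in the frame of stand below -0.024 m and z of lamp in the frame of stand between 0.085 and 0.135 m), for 0.05 s.
At the end, for the whole second after the job is handed in: The orange lamp lies still and flat on the floor of the grey tray (its middle within 50 mm of the tray's centre across and 40 mm along it, under 36 mm above the table, level within 5 degrees), and the blue lamp is still in its clips, less than 20 mm from where it was (x of lamp in the frame of tray between -0.05 and 0.05 m and y of lamp in the frame of tray between -0.04 and 0.04 m and z of lamp in the frame of tray below 0.036 m and angle between lamp's own y axis and vertical between 1.48 and 1.66 rad and linear speed of lamp below 0.02 m/s and distance of spare from where it was at the start of the episode below 0.02 m); the robot touches nothing.
It fails at once if the blue spare lamp is moved by more than 20 mm (distance of spare from where it was at the start of the episode above 0.02 m).
It fails at once if the orange lamp, out of its clips, is let go with its middle more than 65 mm above the table (dropped into the tray, or thrown) (x of lamp in the frame of stand below -0.04 m and height (world z) of lamp above 0.065 m and contact force between the fingers and lamp below 0.05 N).
It also fails if it takes over 42 s, if anything falls off the work surface, if the arm or the gripper's body presses on something with over 40 N, if the wrist force passes 120 N, or if a joint passes its speed limit or range.

### The arm

A 6-joint arm with a two-finger parallel gripper is mounted at the origin on the work surface. World frame = base frame: x ahead of the robot, y to its left, z up, the work surface at z = 0. Lengths are in m, angles in rad, forces in N, time in s.
With the tool pointing down it reaches from about 0.35 to 0.975 m from the base axis. Payload 4.9 kg.
Tool frame: the origin (TCP) lies at the very end of the fingers, on their centre line; the grasp point (between the pads) lies 19 mm behind it (ctrl.grasp_offset is the distance from the TCP to the grasp point, in m); y points along the fingers, z is the direction in which the jaws open and shut, and the axes are right-handed (so a half turn about y gives the same grasp; the last joint's range is limited). The gripper opens to 85 mm and grips with 20 to 120 N. Pads are 22 mm wide; open, the fingers measure 114 mm over their backs; the gripper's body (76 mm by 85 mm) begins 54 mm behind the grasp point. The pads swing forward as they close: fully open they stand 13 mm farther back than shut.
Start: joints at [-1.33, 0.053, 1.613, -0, 1.476, -0.119], TCP at [0.22, -0.585, 0.21] pointing down, gripper open.
Joint ranges: [-3.01, 3.01], [-1.01, 2.22], [0.06, 2.58], [-1.02, 4.17], [0.09, 2.62], [-3.14, 3.14]. Speed limits (rad/s): [2.57, 2.57, 3.14, 3.14, 3.14, 3.14].

### API

Orientations are given as a rotation vector (axis times angle).
In Python, from station import ctrl, eyes, finish_job, find_in, regions_of, pinpoint gives the robot as it stands.
- The arm moves only by the tool play_rows, never from a script. Its argument "moves" is a list of rows, each an object of numbers: "x", "y", "z": the shift along the world's x, y, z in cm; "turn": the turn about the world's z in degrees; "jaw": the finger opening in cm, from 0 to 8.54. A call has 1 to 8 rows; each row shifts and turns the commanded pose from where the row before left it; what a row does not reach is not made up. A row lasts 1/12 s, in which the tool goes at most 41.7 mm and 7.16 degrees, less where a joint would pass 70% of its speed; a pose out of reach is approached as far as the arm can. A call is refused whole if a number of a shift passes 4.17 or a number of a turn 7.16, either way. A call with a gripper value outside its range is refused whole. The fingers move at their own pace and stop on an object; "squeeze" is the grip in N (left out, the last holds). Time passes only in rows, so rows that do not move let the fingers close. It gives the time, the measured TCP pose, the force and the opening at its end, in the units of the state.
- ctrl.get_obs(): the state, without advancing time (a new reading comes with each control period).
- eyes.get_image(name): name is "side" or "top" or "wrist"; returns a dict with "img" (420x560x3 uint8, red, green, blue), "camera_matrix" (3x3 intrinsics, pixels), "cam_to_world" (4x4, takes a point from camera to world coordinates). Camera axes: x right, y up, looking along -z (the intrinsics and any distortion apply to the point x, -y, -z); pixel columns grow to the right and rows downward; lengths in m; the calibration is good to about 2 mm. A picture is of the moment at which its call begins. There is no depth.
- finish_job(): hands the job in, once; it reports no verdict.
Trained networks look in the newest picture that a camera, given by its name, has taken for a name from the list of things; names that differ only in an ending like _2 or _b are one class to them, and where a whole thing is asked for, a point or a joint stands for the part that bears it (a point fixed in the world has none). Each returns a list of dicts, best first, with "score" (0 to 1); they miss things now and then, are a little off and sometimes report something else, mostly with a low value. They report only what shows in the picture. A call takes as long as a camera call. They do not tell look-alikes from the thing itself.
- find_in(camera, query): "point" ([column, row] in pixels, amid what is visible of it).
- regions_of(camera, query): "pixels" (420x560 bool, what is visible of it) and "point" ([column, row] in pixels, amid what is visible of it).
- pinpoint(camera, query): "point" ([column, row] in pixels: a listed point, or the origin of a listed thing).
The state is a dict: "t": time; "q": joint angles; "dq": joint speeds; "effort": joint torques, N m; "tool_pos": TCP position; "tool_rot": TCP orientation; "contact_force": force on the tool from outside, world axes, zero at the start; "wrist_torque": the same for the moment, N m; "opening": finger opening in m.
Only numpy, scipy, OpenCV 4.12 (cv2) and the standard library are available. Lean on these libraries where they do the work, as an engineer would, in place of code of your own. Each camera call takes 0.05 s, during which the arm holds its last target.

## Working session

There is one attempt and no reset: what is moved stays moved. The work goes in short steps, Python scripts to look and compute and a tool call to move; the robot and the scene stay as the last step left them, time stands still between calls to the robot, and variables do not carry over. Pictures are saved under pics/ and viewed, and the job is handed in when it is done.

Besides the shell and the picture viewer there is one more tool, called after "Call:" by a JSON object that holds its "op" and its "data", one argument or row to a line. play_rows: Moves the arm, as the interface text tells. Its arguments: {"type":"object","properties":{"moves":{"type":"array"},"squeeze":{"type":"number"}},"required":["moves"]}

```bash
mkdir -p pics; ls
python3 - <<'E'
from station import ctrl, eyes, find_in, regions_of, pinpoint
import cv2,numpy as np
o=ctrl.get_obs();print(o['t'],o['tool_pos'],o['tool_rot'],o['opening'],ctrl.grasp_offset)
for c in ['top','side']:
    im=eyes.get_image(c);np.savez(f'{c}.npz',**im)
    cv2.imwrite(f'pics/{c}0.png',im['img'][:,:,::-1])
    print(c,im['camera_matrix'].tolist(),im['cam_to_world'].round(4).tolist())
    for q in ['lamp','stand','tray','spare']:
        for n,f in (('find',find_in),('pin',pinpoint)):
            print(c,q,n,[(np.round(d['point'],1).tolist(),round(d['score'],2)) for d in f(c,q)][:5])
print(ctrl.get_obs()['t'])
E
```

```text
pics
0.0 [ 0.2198812  -0.58433296  0.2091719 ] [-0.36846977  2.02750228 -2.0233228 ] 0.08557826268961011 0.0187
top [[477.38133984123675, 0.0, 284.837466285592], [0.0, 477.38133984123675, 211.29102120553713], [0.0, 0.0, 1.0]] [[-0.0427, 0.9779, -0.2046, 0.3629], [-0.9991, -0.0419, 0.0079, 0.01], [-0.0008, 0.2047, 0.9788, 0.9587], [0.0, 0.0, 0.0, 1.0]]
top lamp find [([168.8, 166.7], 0.97), ([177.6, 283.1], 0.77)]
top lamp pin [([179.7, 280.6], 0.67), ([170.4, 168.0], 0.57)]
top stand find [([184.0, 179.9], 0.82)]
top stand pin [([186.6, 183.3], 0.59)]
top tray find [([343.7, 277.4], 0.84), ([170.8, 168.2], 0.39)]
top tray pin [([342.5, 271.8], 0.71)]
top spare find [([406.4, 159.1], 0.68)]
top spare pin [([405.1, 158.1], 0.67)]
side [[407.3750632049388, 0.0, 279.99708287207864], [0.0, 407.3750632049388, 208.26639117872605], [0.0, 0.0, 1.0]] [[0.9971, 0.0479, -0.059, 0.5055], [-0.0753, 0.5127, -0.8553, -0.5793], [-0.0107, 0.8572, 0.5148, 0.4278], [0.0, 0.0, 0.0, 1.0]]
side lamp find [([316.0, 151.8], 0.85), ([220.1, 187.6], 0.68)]
side lamp pin [([315.5, 146.9], 0.62), ([222.1, 186.9], 0.57)]
side stand find [([324.1, 185.6], 0.71), ([208.0, 303.9], 0.61)]
side stand pin [([312.8, 188.3], 0.93)]
side tray find [([207.2, 304.0], 0.64)]
side tray pin [([213.9, 293.1], 0.94)]
side spare find [([379.9, 303.5], 0.95)]
side spare pin [([369.3, 282.7], 0.9)]
0.9
```

View pics/top0.png

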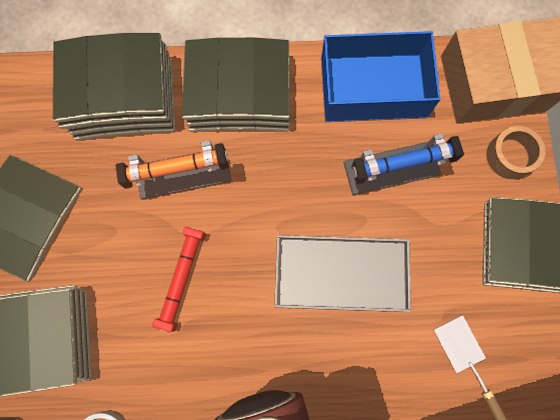

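View pics/side0.png

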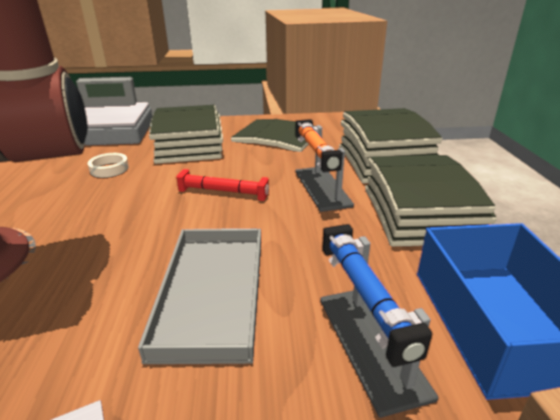

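Candidates: orange tube at top (170,166), red tube lying on the table at top (179,281), and blue tube at top (405,158). The orange one, held in clips with black bumpers, fits the description. The red one is a look-alike and the blue one is the spare. I'll confirm this in a crop and measure.

```bash
cat > h.py <<'E'
import numpy as np,cv2
def load(c):
    return dict(np.load(f'{c}.npz'))
def ray(im,p):
    K=im['camera_matrix'];T=im['cam_to_world']
    p=np.atleast_2d(p).astype(float)
    d=np.c_[(p[:,0]-K[0,2])/K[0,0],-(p[:,1]-K[1,2])/K[1,1],-np.ones(len(p))]
    return T[:3,3],d@T[:3,:3].T
def atz(im,p,z):
    o,d=ray(im,p);return o+d*((z-o[2])/d[:,2])[:,None]
def proj(im,P):
    K=im['camera_matrix'];T=im['cam_to_world']
    c=(np.atleast_2d(P)-T[:3,3])@T[:3,:3]
    return np.c_[K[0,0]*c[:,0]/-c[:,2]+K[0,2],K[1,1]*-c[:,1]/-c[:,2]+K[1,2]]
E
python3 - <<'E'
from h import *
from station import regions_of
t=load('top');s=load('side')
print([k for k in t])
hsv=cv2.cvtColor(t['img'],cv2.COLOR_RGB2HSV)
cv2.imwrite('pics/crop1.png',cv2.resize(t['img'][125:215,100:245,::-1],None,fx=5,fy=5,interpolation=cv2.INTER_CUBIC))
cv2.imwrite('pics/crop2.png',cv2.resize(s['img'][105:215,270:370,::-1],None,fx=5,fy=5,interpolation=cv2.INTER_CUBIC))
m=(hsv[...,0]>=5)&(hsv[...,0]<=18)&(hsv[...,1]>190)&(hsv[...,2]>150)
m[:140]=0;m[190:]=0;m[:,:110]=0;m[:,240:]=0
ys,xs=np.nonzero(m);print(len(xs))
P=atz(t,np.c_[xs,ys],.11)[:,:2]
l=cv2.fitLine(P.astype(np.float32),cv2.DIST_HUBER,0,.01,.01).ravel();print('line',l)
print('axis ang from y deg',np.degrees(np.arctan2(l[0],l[1])), P.min(0),P.max(0))
g=regions_of('top','tray')[0];print(g['score'])
c=cv2.findContours(g['pixels'].astype(np.uint8),0,2)[0];c=max(c,key=cv2.contourArea).reshape(-1,2)
W=atz(t,c,.03)[:,:2].astype(np.float32);r=cv2.minAreaRect(W);print('tray',r,cv2.boxPoints(r))
print('pin orange',atz(t,[[170.4,168],[168.8,166.7]],.11),'spare',atz(t,[405,158],.11))
E
```

```text
['img', 'camera_matrix', 'cam_to_world']
71
line [ 0.15442032 -0.9880052   0.62386644  0.20773706]
axis ang from y deg 171.11682 [0.61096844 0.126877  ] [0.66087333 0.29125784]
0.66
tray ((0.4317101240158081, -0.10363899171352386), (0.2602572739124298, 0.14137622714042664), 85.79899597167969) [[ 0.35167927 -0.2282397 ]
 [ 0.49267563 -0.2385963 ]
 [ 0.511741    0.02096172]
 [ 0.37074462  0.03131832]]
pin orange [[0.63113571 0.21137584 0.11      ]
 [0.63377433 0.21435415 0.11      ]] spare [[ 0.63179289 -0.22437119  0.11      ]]
```

View pics/crop1.png

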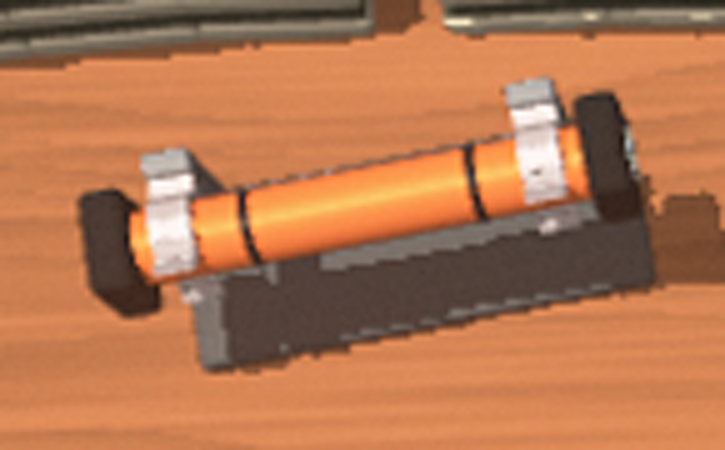

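View pics/crop2.png

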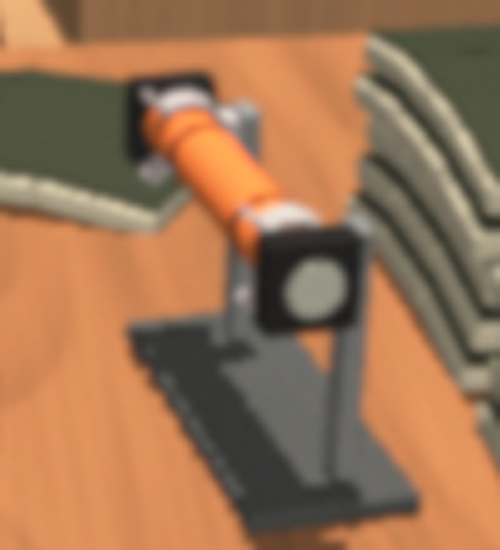

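Run:
```python
from h import *
t=load('top');s=load('side')
off=np.array([100,125])
b=np.array([[249,226],[476,181],[362.5,203.5]])/5+off-.4
P=atz(t,b,.11);print('bands',P.round(4))
d=P[1]-P[0];print('ang of axis from -y',np.degrees(np.arctan2(d[0],-d[1])),np.linalg.norm(d))
m=P[2];u=-d/np.linalg.norm(d)
# project model in both images
pts=[m+u*y for y in (-.1,-.083,0,.083,.1)]
print('top',((proj(t,pts)-off)*5).round(0).tolist())
print('side',((proj(s,pts)-[270,105])*5).round(0).tolist())
# overlay of bar outline
for im,n in((t,'top'),(s,'side')):
    I=cv2.resize(im['img'][...,::-1],None,fx=4,fy=4,interpolation=cv2.INTER_CUBIC)
    f=np.array([-u[1],u[0],0])
    f=f if f[0]<0 else -f
    for y0,y1,r in((-.083,.083,.014),(-.1,-.083,.02),(.083,.1,.02)):
        for a in(-r,r):
            for z in (-r,r):
                q=proj(im,[m+u*y0+f*a+[0,0,z],m+u*y1+f*a+[0,0,z]])*4
                cv2.line(I,*[tuple(int(v) for v in k) for k in q],(0,255,0),1)
    c=proj(im,m)[0]*4
    x,y=int(c[0])-300,int(c[1])-220;x=max(x,0);y=max(y,0)
    cv2.imwrite(f'pics/ov_{n}.png',I[y:y+440,x:x+600])
np.savez('lamp.npz',m=m,u=u)
```

```text
bands [[0.6293 0.2502 0.11  ]
 [0.6431 0.1662 0.11  ]
 [0.6362 0.2083 0.11  ]]
ang of axis from -y 9.330392182651448 0.08513785857817918
top [[626.0, 149.0], [581.0, 158.0], [360.0, 201.0], [138.0, 246.0], [93.0, 255.0]]
side [[312.0, 281.0], [297.0, 263.0], [230.0, 185.0], [172.0, 118.0], [162.0, 105.0]]
```

View pics/ov_top.png

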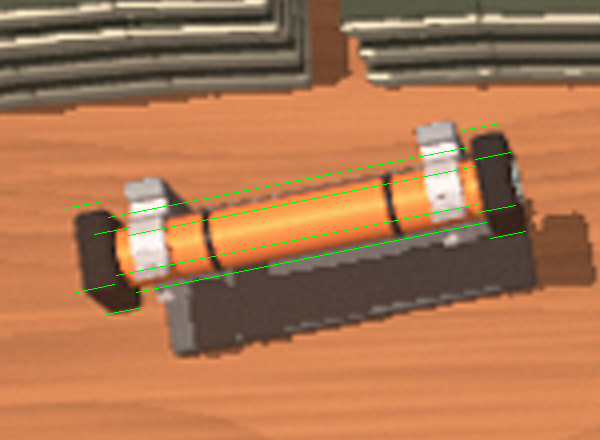

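View pics/ov_side.png

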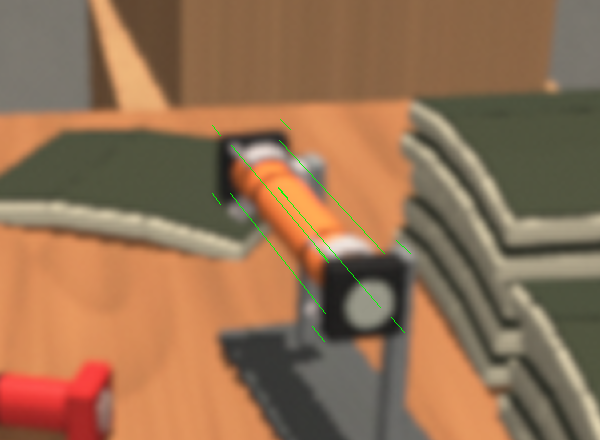

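Run:
```python
from h import *
from station import ctrl
from scipy.spatial.transform import Rotation as R
o=ctrl.get_obs();M=R.from_rotvec(o['tool_rot']).as_matrix();print(M.round(3),o['tool_pos'],o['t'])
print('jaw heading deg',np.degrees(np.arctan2(M[1,2],M[0,2])),'q6',o['q'][5])
t=load('top');s=load('side')
W=atz(t,[[276.5,236.5],[410,239.5],[409.5,311],[276,306.5]],.03);print(W.round(3),W.mean(0))
# book height: base corner, then height at which ray of top corner crosses same xy
b=atz(s,[397,241],0)[0];print('book base',b)
for z in(.04,.06,.08,.1,.12):print(z,atz(s,[384,188],z)[0].round(3), atz(t,[[175,130],[185,130]],z).round(3).tolist())
```

```text
[[-0.936 -0.     0.352]
 [-0.352 -0.    -0.936]
 [ 0.    -1.     0.   ]] [ 0.22005571 -0.58498731  0.21043714] 0.95
jaw heading deg -69.38516162865193 q6 -0.1189840996970299
[[ 0.507  0.021  0.03 ]
 [ 0.49  -0.241  0.03 ]
 [ 0.353 -0.226  0.03 ]
 [ 0.372  0.027  0.03 ]] [ 0.43056582 -0.10463379  0.03      ]
book base [ 0.75449947 -0.0015924   0.        ]
0.04 [0.763 0.124 0.04 ] [[0.734, 0.219, 0.04], [0.733, 0.199, 0.04]]
0.06 [0.75  0.088 0.06 ] [[0.726, 0.215, 0.06], [0.725, 0.195, 0.06]]
0.08 [0.737 0.052 0.08 ] [[0.718, 0.21, 0.08], [0.717, 0.191, 0.08]]
0.1 [0.724 0.015 0.1  ] [[0.709, 0.205, 0.1], [0.709, 0.186, 0.1]]
0.12 [ 0.71  -0.021  0.12 ] [[0.701, 0.201, 0.12], [0.701, 0.182, 0.12]]
```

Call:
{"op": "play_rows", "data": {
  "moves": [
    {"x": 1.7,"y": 3.3,"turn": 3.3,"z": 0.5},
    {"x": 1.7,"y": 3.3,"turn": 3.3,"z": 0.5},
    {"x": 1.7,"y": 3.3,"turn": 3.3,"z": 0.5},
    {"x": 1.7,"y": 3.3,"turn": 3.3,"z": 0.5},
    {"x": 1.7,"y": 3.3,"turn": 3.3,"z": 0.5},
    {"x": 1.7,"y": 3.3,"turn": 3.3,"z": 0.5},
    {"x": 1.7,"y": 3.3,"turn": 3.3,"z": 0.5},
    {"x": 1.7,"y": 3.3,"turn": 3.3,"z": 0.5}
  ]
}}

```text
invalid input
```

Call:
{"op": "play_rows", "data": {
  "moves": [
    {"x": 1.7,"y": 3.3,"turn": 3.3,"jaw": 6},
    {"x": 1.7,"y": 3.3,"turn": 3.3},
    {"x": 1.7,"y": 3.3,"turn": 3.3},
    {"x": 1.7,"y": 3.3,"turn": 3.3},
    {"x": 1.7,"y": 3.3,"turn": 3.3},
    {"x": 1.7,"y": 3.3,"turn": 3.3},
    {"x": 1.7,"y": 3.3,"turn": 3.3},
    {"x": 1.7,"y": 3.3,"turn": 3.3}
  ]
}}

```text
invalid input
```

Call:
{"op": "play_rows", "data": {
  "moves": [
    {"x": 1.7,"y": 3.3,"turn": 3.3},
    {"x": 1.7,"y": 3.3,"turn": 3.3},
    {"x": 1.7,"y": 3.3,"turn": 3.3},
    {"x": 1.7,"y": 3.3,"turn": 3.3},
    {"x": 1.7,"y": 3.3,"turn": 3.3},
    {"x": 1.7,"y": 3.3,"turn": 3.3},
    {"x": 1.7,"y": 3.3,"turn": 3.3},
    {}
  ]
}}

```text
invalid input
```

Call:
{"op": "play_rows", "data": {
  "moves": [
    {"x": 1.7,"y": 3.3,"z": 0.5,"turn": 3.3,"jaw": 8.5},
    {"x": 1.7,"y": 3.3,"z": 0.5,"turn": 3.3,"jaw": 8.5}
  ]
}}

```text
t: 1.12
tool_pos: [0.2535, -0.5188, 0.2195]
tool_rot: [-0.473, 1.959, -1.955]
contact_force: [0.8, 0.5, -0.3]
opening: 0.085
```

Call:
{"op": "play_rows", "data": {
  "moves": [
    {"x": 1.7,"y": 3.3,"z": 0.5,"turn": 3.3,"jaw": 6},
    {"x": 1.7,"y": 3.3,"z": 0.5,"turn": 3.3,"jaw": 6},
    {"x": 1.7,"y": 3.3,"z": 0.5,"turn": 3.3,"jaw": 6},
    {"x": 1.7,"y": 3.3,"z": 0.5,"turn": 3.3,"jaw": 6},
    {"x": 1.7,"y": 3.3,"z": 0.5,"turn": 3.3,"jaw": 6},
    {"x": 1.7,"y": 3.3,"z": 0.5,"turn": 3.3,"jaw": 6},
    {"x": 1.7,"y": 3.3,"z": 0,"turn": 3.3,"jaw": 6},
    {"x": 1.7,"y": 3.3,"z": 0,"turn": 3.3,"jaw": 6}
  ]
}}

```text
t: 1.78
tool_pos: [0.3907, -0.2535, 0.2512]
tool_rot: [-0.84, 1.656, -1.659]
contact_force: [0.9, -0.2, -0.4]
opening: 0.0599
```

Call:
{"op": "play_rows", "data": {
  "moves": [
    {"x": 1.7,"y": 3.3,"z": 0,"turn": 3.3,"jaw": 6},
    {"x": 1.7,"y": 3.3,"z": 0,"turn": 3.3,"jaw": 6},
    {"x": 1.7,"y": 3.3,"z": 0,"turn": 3.3,"jaw": 6},
    {"x": 1.7,"y": 3.3,"z": 0,"turn": 3.3,"jaw": 6},
    {"x": 1.7,"y": 3.3,"z": 0,"turn": 3.3,"jaw": 6},
    {"x": 1.7,"y": 3.3,"z": 0,"turn": 3.3,"jaw": 6},
    {"x": 1.7,"y": 3.3,"z": 0,"turn": 3.3,"jaw": 6},
    {"x": 1.7,"y": 3.3,"z": 0,"turn": 3.3,"jaw": 6}
  ]
}}

```text
t: 2.45
tool_pos: [0.5266, 0.011, 0.2507]
tool_rot: [-1.123, 1.333, -1.335]
contact_force: [1.0, 0.0, 0.7]
opening: 0.0598
```

Call:
{"op": "play_rows", "data": {
  "moves": [
    {"x": 1.7,"y": 3.3,"z": 0,"turn": 3.3,"jaw": 6},
    {"x": 1.7,"y": 3.3,"z": 0,"turn": 3.3,"jaw": 6},
    {"x": 1.7,"y": 3.3,"z": 0,"turn": 3.3,"jaw": 6},
    {"x": 1.7,"y": 3.3,"z": 0,"turn": 3.3,"jaw": 6},
    {"x": 1.7,"y": 3.3,"z": 0,"turn": 3.3,"jaw": 6},
    {"x": 0,"y": 0,"z": 0,"turn": 0,"jaw": 6},
    {"x": 0,"y": 0,"z": 0,"turn": 0,"jaw": 6}
  ]
}}

```text
t: 3.03
tool_pos: [0.6112, 0.1756, 0.2496]
tool_rot: [-1.263, 1.124, -1.123]
contact_force: [-0.2, -0.5, -0.4]
opening: 0.06
```

Run:
```python
from h import *
from station import ctrl,eyes
from scipy.spatial.transform import Rotation as R
o=ctrl.get_obs();M=R.from_rotvec(o['tool_rot']).as_matrix();print(o['tool_pos'],o['t'],o['opening'],o['contact_force'])
print('jaw heading deg',np.degrees(np.arctan2(M[1,2],M[0,2])),M[:,1],o['q'])
im=eyes.get_image('wrist');np.savez('wrist.npz',**im);cv2.imwrite('pics/w1.png',im['img'][...,::-1])
l=np.load('lamp.npz');print(proj(im,[l['m']+l['u']*y for y in(-.1,-.0425,0,.0425,.1)]))
```

```text
[0.61119789 0.17564204 0.24960907] 3.0333 0.060049492185744395 [-0.19479594 -0.50205582 -0.43908439]
jaw heading deg 6.660458649832939 [-1.28354375e-03 -3.64488426e-04 -9.99999110e-01] [ 1.62959916e-01  5.90930982e-02  1.54120177e+00 -1.51477930e-04
  1.54262346e+00  4.67172094e-02]
[[314.22272518 257.49187291]
 [313.13452578 206.41879067]
 [312.25727158 165.24611975]
 [311.309693   120.77287451]
 [309.89983408  54.60316331]]
```

View pics/w1.png

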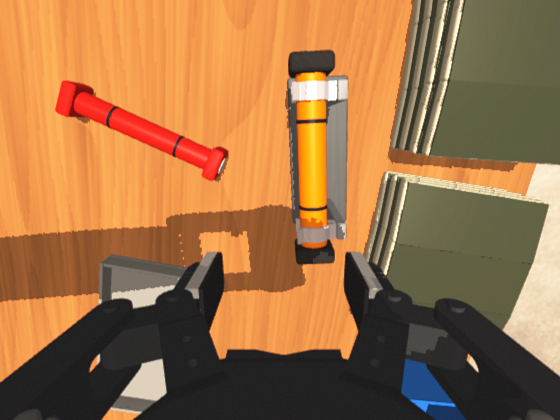

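The wrist view shows the orange lamp's bands at (312,121) and (312,209). The model predicts the lamp's middle at (312,165), so the two agree. I'll align above it and go down.

Call:
{"op": "play_rows", "data": {
  "moves": [
    {"x": 1.25,"y": 1.6,"z": 0,"turn": 1.3,"jaw": 6},
    {"x": 1.25,"y": 1.6,"z": 0,"turn": 1.3,"jaw": 6},
    {"x": 0,"y": 0,"z": -2,"turn": 0,"jaw": 6},
    {"x": 0,"y": 0,"z": -2,"turn": 0,"jaw": 6},
    {"x": 0,"y": 0,"z": -2,"turn": 0,"jaw": 6},
    {"x": 0,"y": 0,"z": -1,"turn": 0,"jaw": 6},
    {"x": 0,"y": 0,"z": 0,"turn": 0,"jaw": 6},
    {"x": 0,"y": 0,"z": 0,"turn": 0,"jaw": 6}
  ]
}}

```text
t: 3.75
tool_pos: [0.6358, 0.2051, 0.1805]
tool_rot: [-1.28, 1.092, -1.092]
contact_force: [-0.2, 0.5, 0.5]
opening: 0.0604
```

Run:
```python
from h import *
from station import ctrl,eyes
from scipy.spatial.transform import Rotation as R
o=ctrl.get_obs();M=R.from_rotvec(o['tool_rot']).as_matrix();print(o['tool_pos'],o['t'],o['opening'],o['contact_force'])
print('jaw heading deg',np.degrees(np.arctan2(M[1,2],M[0,2])))
im=eyes.get_image('wrist');cv2.imwrite('pics/w2.png',im['img'][...,::-1])
im=eyes.get_image('side');cv2.imwrite('pics/s2.png',cv2.resize(im['img'][60:240,220:460,::-1],None,fx=3,fy=3))
```

```text
[0.63578824 0.20513158 0.18047972] 3.75 0.06040287656591644 [-0.20658765  0.49870008  0.47168184]
jaw heading deg 9.045739152269952
```

View pics/w2.png

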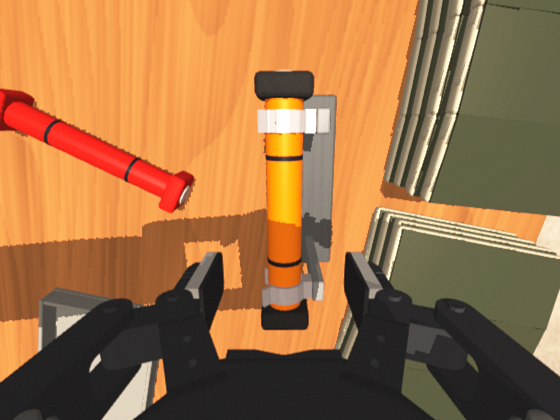

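View pics/s2.png

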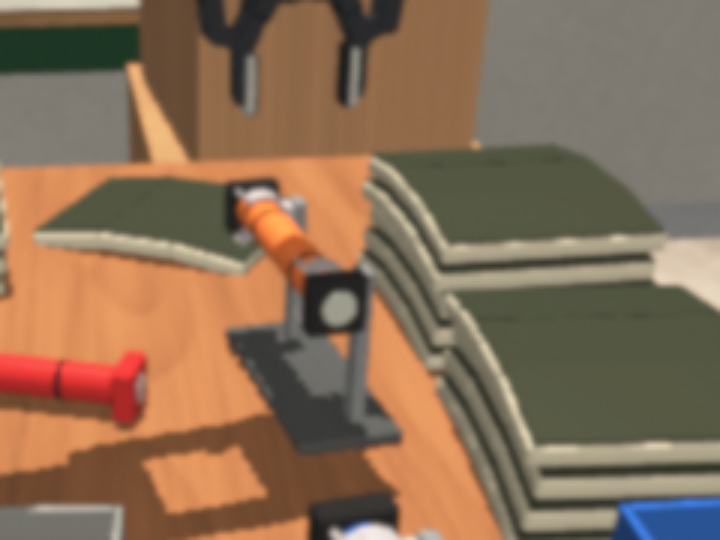

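The bar (column 284) is centred between the fingers (columns 222 and 345), and nothing is in the way. I'll go down and grip.

Call:
{"op": "play_rows", "data": {
  "moves": [
    {"x": 0,"y": 0.2,"z": -1.5,"turn": 0,"jaw": 6},
    {"x": 0,"y": 0,"z": -1.5,"turn": 0,"jaw": 6},
    {"x": 0,"y": 0,"z": -1.5,"turn": 0,"jaw": 6},
    {"x": 0,"y": 0,"z": -1.5,"turn": 0,"jaw": 6},
    {"x": 0,"y": 0,"z": -1.5,"turn": 0,"jaw": 6},
    {"x": 0,"y": 0,"z": -1.3,"turn": 0,"jaw": 6},
    {"x": 0,"y": 0,"z": 0,"turn": 0,"jaw": 6},
    {"x": 0,"y": 0,"z": 0,"turn": 0,"jaw": 6}
  ]
}}

```text
t: 4.52
tool_pos: [0.6351, 0.2078, 0.0905]
tool_rot: [-1.283, 1.093, -1.09]
contact_force: [-0.1, -0.0, -0.0]
opening: 0.0603
```

Call:
{"op": "play_rows", "data": {
  "moves": [
    {"x": 0,"y": 0,"z": 0,"turn": 0,"jaw": 4},
    {"x": 0,"y": 0,"z": 0,"turn": 0,"jaw": 3.2},
    {"x": 0,"y": 0,"z": 0,"turn": 0,"jaw": 2},
    {"x": 0,"y": 0,"z": 0,"turn": 0,"jaw": 1},
    {"x": 0,"y": 0,"z": 0,"turn": 0,"jaw": 0},
    {"x": 0,"y": 0,"z": 0,"turn": 0,"jaw": 0},
    {"x": 0,"y": 0,"z": 0,"turn": 0,"jaw": 0}
  ],
  "squeeze": 70
}}

```text
t: 5.1
tool_pos: [0.6362, 0.2081, 0.0932]
tool_rot: [-1.28, 1.091, -1.091]
contact_force: [-3.5, -0.4, 3.9]
opening: 0.019
```

Opening is 19 mm on a 28 mm bar, with an upward force on the tool. That looks wrong, so I'll check the pictures.

Run:
```python
from h import *
from station import ctrl,eyes
o=ctrl.get_obs();print(o['tool_pos'],o['t'],o['opening'],o['contact_force'])
im=eyes.get_image('wrist');cv2.imwrite('pics/w3.png',im['img'][...,::-1])
im=eyes.get_image('side');cv2.imwrite('pics/s3.png',cv2.resize(im['img'][60:220,240:420,::-1],None,fx=4,fy=4,interpolation=cv2.INTER_CUBIC)[:600])
o=ctrl.get_obs();print(o['tool_pos'],o['t'],o['opening'],o['contact_force'])
```

```text
[0.63622651 0.20812504 0.0932317 ] 5.1 0.01901952406872644 [-3.49705218 -0.42487431  3.93833639]
[0.63623009 0.20811769 0.09299135] 5.2 0.0191738582477982 [-2.9856242   0.0901416   5.38651719]
```

View pics/w3.png

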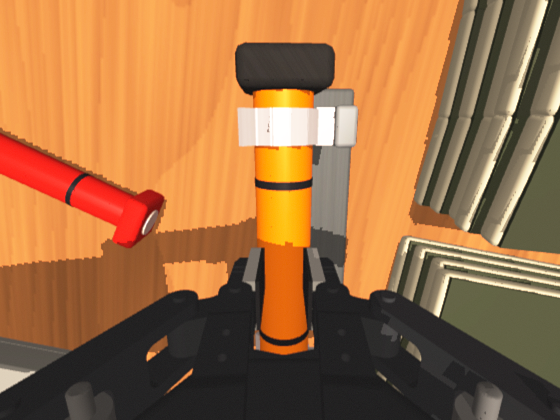

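View pics/s3.png

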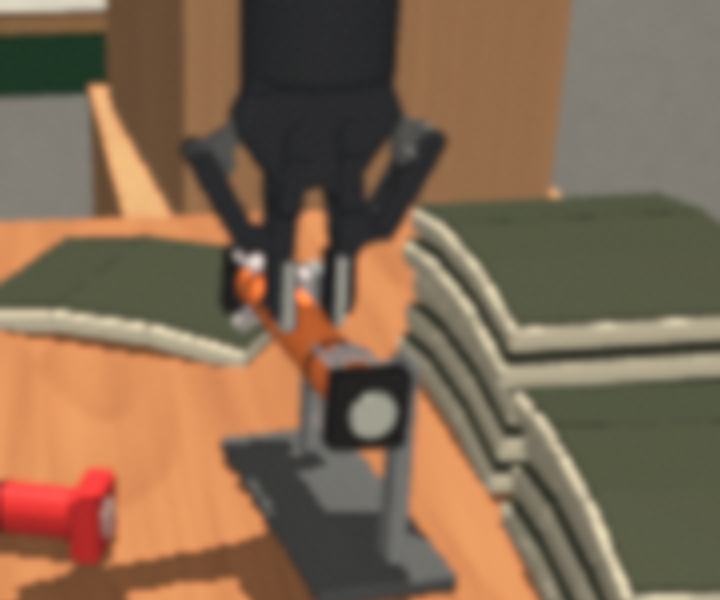

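The pads seem to sit too high on the bar: they are pushed upward, and the fingertips look higher than nominal. I'll open, go 1.4 cm deeper and grip again.

Call:
{"op": "play_rows", "data": {
  "moves": [
    {"x": 0,"y": 0,"z": 0,"turn": 0,"jaw": 5.5},
    {"x": 0,"y": 0,"z": 0,"turn": 0,"jaw": 5.5},
    {"x": 0,"y": 0,"z": 0,"turn": 0,"jaw": 5.5},
    {"x": 0,"y": 0,"z": 0,"turn": 0,"jaw": 5.5},
    {"x": 0,"y": 0,"z": -0.7,"turn": 0,"jaw": 5.5},
    {"x": 0,"y": 0,"z": -0.7,"turn": 0,"jaw": 5.5},
    {"x": 0,"y": 0,"z": 0,"turn": 0,"jaw": 5.5},
    {"x": 0,"y": 0,"z": 0,"turn": 0,"jaw": 5.5}
  ],
  "squeeze": 40
}}

```text
t: 5.87
tool_pos: [0.6352, 0.2078, 0.0768]
tool_rot: [-1.282, 1.093, -1.09]
contact_force: [-0.5, -0.3, 0.4]
opening: 0.0548
```

Call:
{"op": "play_rows", "data": {
  "moves": [
    {"x": 0,"y": 0,"z": 0,"turn": 0,"jaw": 4},
    {"x": 0,"y": 0,"z": 0,"turn": 0,"jaw": 3},
    {"x": 0,"y": 0,"z": 0,"turn": 0,"jaw": 2.4},
    {"x": 0,"y": 0,"z": 0,"turn": 0,"jaw": 2},
    {"x": 0,"y": 0,"z": 0,"turn": 0,"jaw": 1},
    {"x": 0,"y": 0,"z": 0,"turn": 0,"jaw": 0},
    {"x": 0,"y": 0,"z": 0,"turn": 0,"jaw": 0}
  ],
  "squeeze": 40
}}

```text
t: 6.45
tool_pos: [0.6361, 0.2081, 0.0787]
tool_rot: [-1.28, 1.091, -1.091]
contact_force: [-1.9, -0.5, 2.1]
opening: 0.0268
```

Run:
```python
from h import *
from station import ctrl,eyes
im=eyes.get_image('side');cv2.imwrite('pics/s4.png',cv2.resize(im['img'][60:220,240:420,::-1],None,fx=4,fy=4,interpolation=cv2.INTER_CUBIC)[:600])
o=ctrl.get_obs();print(o['tool_pos'],o['t'],o['opening'],o['contact_force'])
```

```text
[0.63611172 0.20808097 0.07868871] 6.5 0.025900744128182933 [-1.46469909 -0.83601014  1.78624315]
```

View pics/s4.png

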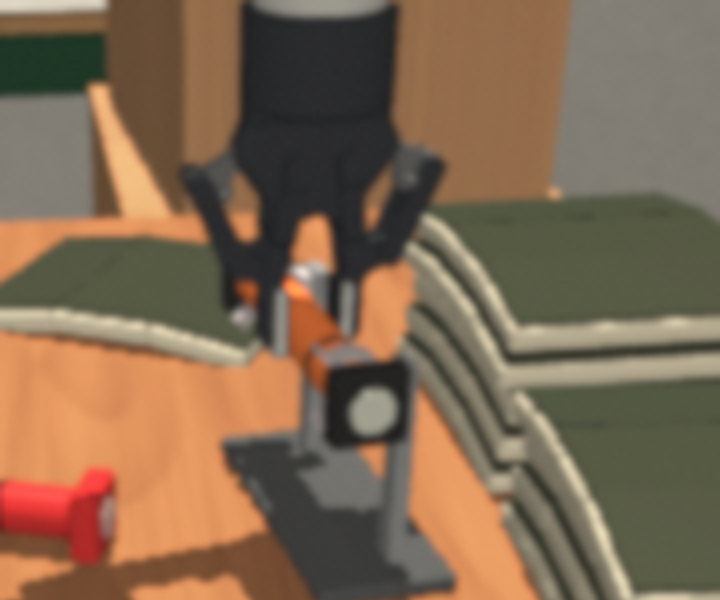

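Better: 26 mm, with the pads astride the bar, but it's still shrinking slightly. I'll go 6 mm deeper to reach the equator.

Call:
{"op": "play_rows", "data": {
  "moves": [
    {"x": 0,"y": 0,"z": 0,"turn": 0,"jaw": 5},
    {"x": 0,"y": 0,"z": 0,"turn": 0,"jaw": 5},
    {"x": 0,"y": 0,"z": 0,"turn": 0,"jaw": 5},
    {"x": 0,"y": 0,"z": -0.6,"turn": 0,"jaw": 5},
    {"x": 0,"y": 0,"z": 0,"turn": 0,"jaw": 5},
    {"x": 0,"y": 0,"z": 0,"turn": 0,"jaw": 4},
    {"x": 0,"y": 0,"z": 0,"turn": 0,"jaw": 3.4},
    {"x": 0,"y": 0,"z": 0,"turn": 0,"jaw": 2.6}
  ],
  "squeeze": 50
}}

```text
t: 7.17
tool_pos: [0.636, 0.208, 0.0724]
tool_rot: [-1.281, 1.091, -1.091]
contact_force: [-1.4, -1.2, 2.5]
opening: 0.0269
```

Call:
{"op": "play_rows", "data": {
  "moves": [
    {"x": 0,"y": 0,"z": 0,"turn": 0,"jaw": 2},
    {"x": 0,"y": 0,"z": 0,"turn": 0,"jaw": 1},
    {"x": 0,"y": 0,"z": 0,"turn": 0,"jaw": 0},
    {"x": 0,"y": 0,"z": 0,"turn": 0,"jaw": 0},
    {"x": 0,"y": 0,"z": 0,"turn": 0,"jaw": 0}
  ],
  "squeeze": 50
}}

```text
t: 7.58
tool_pos: [0.636, 0.208, 0.0725]
tool_rot: [-1.28, 1.091, -1.091]
contact_force: [-1.4, -0.5, 0.6]
opening: 0.0264
```

Call:
{"op": "play_rows", "data": {
  "moves": [
    {"x": 0,"y": 0,"z": 0,"turn": 0,"jaw": 0},
    {"x": 0,"y": 0,"z": 0,"turn": 0,"jaw": 0}
  ],
  "squeeze": 60
}}

```text
t: 7.75
tool_pos: [0.636, 0.2081, 0.0726]
tool_rot: [-1.28, 1.091, -1.091]
contact_force: [-1.8, -0.5, 1.3]
opening: 0.0258
```

Firm and steady. Now I'll pull straight forward along (-0.987, -0.16).

Call:
{"op": "play_rows", "data": {
  "moves": [
    {"x": -0.4,"y": -0.06,"z": 0,"turn": 0,"jaw": 0},
    {"x": -0.6,"y": -0.1,"z": 0,"turn": 0,"jaw": 0},
    {"x": -0.8,"y": -0.13,"z": 0,"turn": 0,"jaw": 0},
    {"x": -0.8,"y": -0.13,"z": 0,"turn": 0,"jaw": 0},
    {"x": -0.8,"y": -0.13,"z": 0,"turn": 0,"jaw": 0},
    {"x": -0.8,"y": -0.13,"z": 0,"turn": 0,"jaw": 0}
  ],
  "squeeze": 70
}}

```text
t: 8.25
tool_pos: [0.5926, 0.201, 0.0715]
tool_rot: [-1.282, 1.092, -1.091]
contact_force: [-0.3, 0.3, -1.8]
opening: 0.026
```

Run:
```python
from h import *
from station import ctrl,eyes
im=eyes.get_image('side');cv2.imwrite('pics/s5.png',cv2.resize(im['img'][60:220,220:400,::-1],None,fx=4,fy=4,interpolation=cv2.INTER_CUBIC)[:600])
o=ctrl.get_obs();print(o['tool_pos'],o['t'],o['opening'],o['contact_force'])
```

```text
[0.59116133 0.20091572 0.07129249] 8.3 0.02594292171619275 [-0.04019537 -0.13370156 -2.46563376]
```

View pics/s5.png

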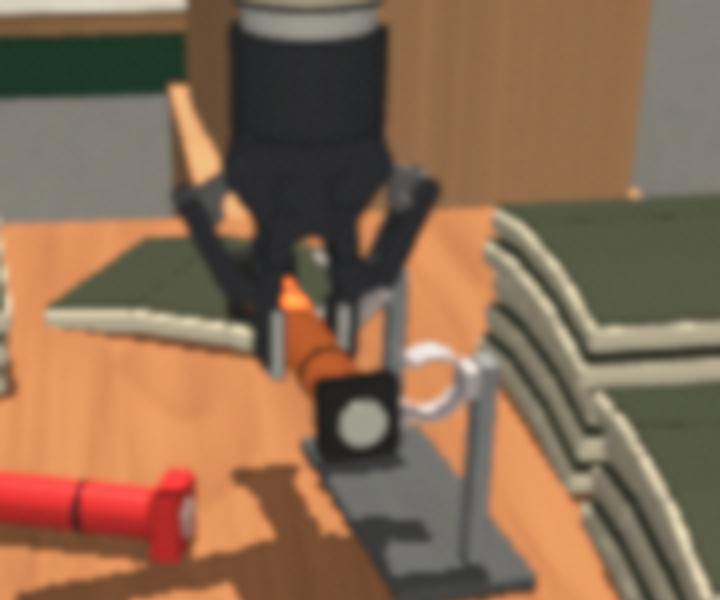

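The lamp is out of both clips and held. I'll carry it over the tray.

Call:
{"op": "play_rows", "data": {
  "moves": [
    {"x": -1.5,"y": -0.25,"z": 0,"turn": 0,"jaw": 0},
    {"x": -1.5,"y": -0.25,"z": 0,"turn": 0,"jaw": 0},
    {"x": -1.0,"y": -1.0,"z": 1.0,"turn": -1,"jaw": 0},
    {"x": -1.0,"y": -2,"z": 1.0,"turn": -1,"jaw": 0},
    {"x": -1.0,"y": -2.3,"z": 0,"turn": -1,"jaw": 0},
    {"x": -1.0,"y": -2.3,"z": 0,"turn": -1,"jaw": 0},
    {"x": -1.0,"y": -2.3,"z": 0,"turn": -1,"jaw": 0},
    {"x": -1.0,"y": -2.3,"z": 0,"turn": -1,"jaw": 0}
  ]
}}

```text
t: 8.97
tool_pos: [0.5031, 0.0734, 0.0922]
tool_rot: [-1.234, 1.169, -1.169]
contact_force: [1.1, 0.1, -2.0]
opening: 0.026
```

Call:
{"op": "play_rows", "data": {
  "moves": [
    {"x": -1.0,"y": -2.3,"z": 0,"turn": -1,"jaw": 0},
    {"x": -1.0,"y": -2.3,"z": 0,"turn": -1,"jaw": 0},
    {"x": -1.0,"y": -2.3,"z": 0,"turn": -1,"jaw": 0},
    {"x": -1.0,"y": -2.3,"z": 0,"turn": -1,"jaw": 0},
    {"x": -1.0,"y": -2.3,"z": 0,"turn": -1,"jaw": 0},
    {"x": -1.0,"y": -2.3,"z": 0,"turn": -1,"jaw": 0},
    {"x": -1.0,"y": -2.3,"z": 0,"turn": -1,"jaw": 0},
    {"x": 0,"y": 0,"z": 0,"turn": 0,"jaw": 0}
  ]
}}

```text
t: 9.63
tool_pos: [0.4325, -0.0894, 0.0922]
tool_rot: [-1.176, 1.262, -1.263]
contact_force: [0.1, -0.3, -2.4]
opening: 0.0259
```

Run:
```python
from h import *
from station import ctrl,eyes
from scipy.spatial.transform import Rotation as R
im=eyes.get_image('side');cv2.imwrite('pics/s6.png',im['img'][...,::-1])
im=eyes.get_image('wrist');cv2.imwrite('pics/w6.png',im['img'][...,::-1])
o=ctrl.get_obs();M=R.from_rotvec(o['tool_rot']).as_matrix();print(o['tool_pos'],o['t'],o['opening'],o['contact_force'])
print('jaw heading deg',np.degrees(np.arctan2(M[1,2],M[0,2])))
```

```text
[ 0.43367136 -0.08707527  0.09230243] 9.7333 0.025868798669047066 [ 0.61988043  0.20012376 -2.37789314]
jaw heading deg -3.993368871804846
```

View pics/s6.png

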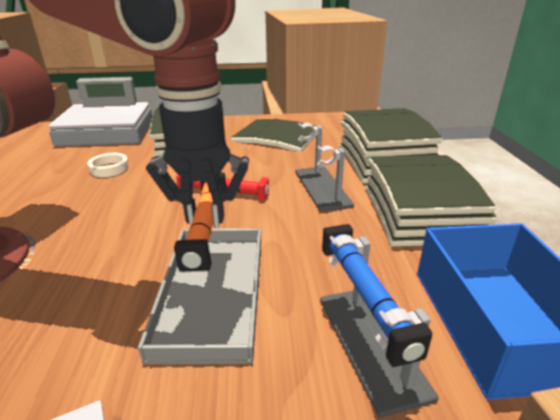

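View pics/w6.png

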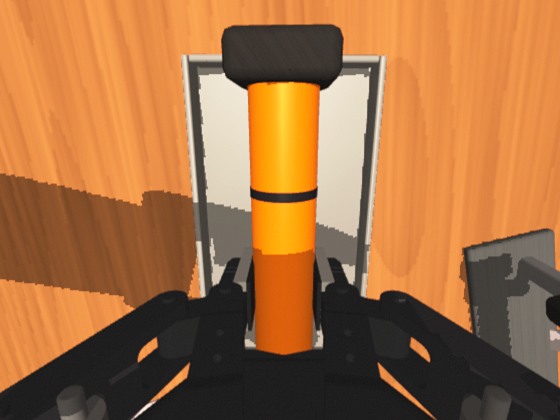

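The lamp is centred over the tray. Before lowering I'll check where the fingertips and the lamp really are in height, because the TCP reading is 38 mm below the bar axis.

Run:
```python
from h import *
from station import ctrl,eyes
from scipy.spatial.transform import Rotation as R
o=ctrl.get_obs();M=R.from_rotvec(o['tool_rot']).as_matrix();p=o['tool_pos'];j=M[:,2];u=np.array([-j[1],j[0],0])
im=eyes.get_image('side')
x0,y0=130,120
I=cv2.resize(im['img'][y0:y0+150,x0:x0+160,::-1],None,fx=4,fy=4,interpolation=cv2.INTER_CUBIC)
def dot(P,c):
    q=(proj(im,P)[0]-[x0,y0])*4+2;cv2.circle(I,(int(q[0]),int(q[1])),3,c,-1)
for s in(-1,1):
    for dz,c in((0,(0,255,0)),(.01,(255,255,0)),(.02,(255,0,255))):
        dot(p+s*j*.015-u*.011+[0,0,dz],c)
e=p-u*.1
for dz,c in((.018,(0,255,0)),(.028,(255,255,0)),(.038,(255,0,255))):dot(e+[0,0,dz],c)
cv2.imwrite('pics/s7.png',I)
im=eyes.get_image('top');cv2.imwrite('pics/t7.png',im['img'][...,::-1])
```

```text
(no output)
```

View pics/s7.png

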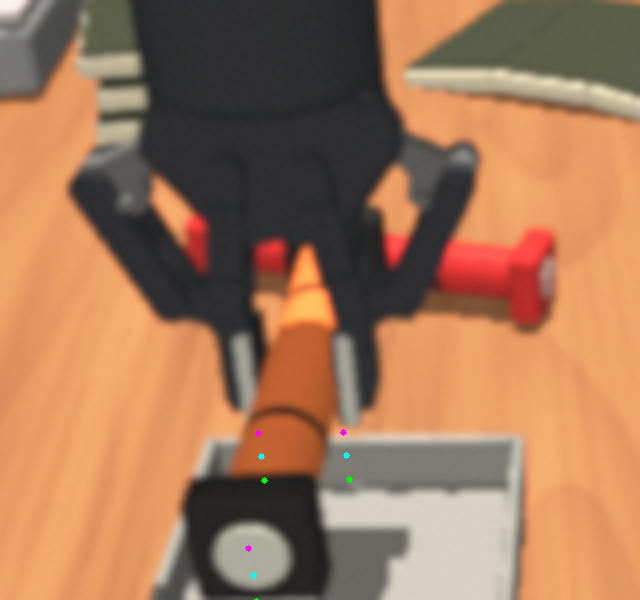

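The lamp end centre is about 36 mm above the reported TCP, and the real tips are about 11 mm below the bar axis. So the tips clear the tray floor, and touchdown should come at a TCP reading of about -0.011. I'll centre it and lower while watching the force.

Call:
{"op": "play_rows", "data": {
  "moves": [
    {"x": -0.2,"y": -0.9,"z": -1.5,"turn": 0,"jaw": 0},
    {"x": 0,"y": -0.8,"z": -1.5,"turn": 0,"jaw": 0},
    {"x": 0,"y": 0,"z": -1.5,"turn": 0,"jaw": 0},
    {"x": 0,"y": 0,"z": -1.5,"turn": 0,"jaw": 0},
    {"x": 0,"y": 0,"z": -1.0,"turn": 0,"jaw": 0},
    {"x": 0,"y": 0,"z": -0.7,"turn": 0,"jaw": 0},
    {"x": 0,"y": 0,"z": 0,"turn": 0,"jaw": 0},
    {"x": 0,"y": 0,"z": 0,"turn": 0,"jaw": 0}
  ]
}}

```text
t: 10.5
tool_pos: [0.4322, -0.1034, 0.0154]
tool_rot: [-1.177, 1.259, -1.258]
contact_force: [-0.2, 0.4, -1.6]
opening: 0.026
```

Run:
```python
from h import *
from station import ctrl,eyes
im=eyes.get_image('side');cv2.imwrite('pics/s8.png',cv2.resize(im['img'][170:370,120:280,::-1],None,fx=3,fy=3,interpolation=cv2.INTER_CUBIC))
o=ctrl.get_obs();print(o['tool_pos'],o['t'],o['opening'],o['contact_force'])
```

```text
[ 0.43269848 -0.10367206  0.01602584] 10.55 0.025935906866380063 [ 0.27948695 -0.0776827  -1.84234758]
```

View pics/s8.png

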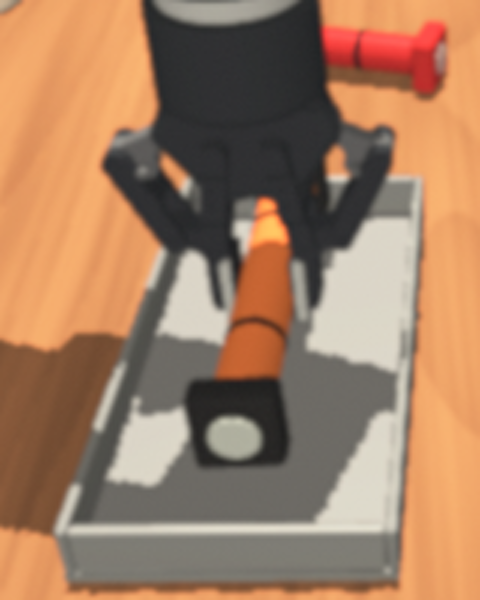

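Still above the floor, by about 2.7 cm. I'll keep lowering in small steps.

Call:
{"op": "play_rows", "data": {
  "moves": [
    {"x": 0,"y": 0,"z": -0.7,"turn": 0,"jaw": 0},
    {"x": 0,"y": 0,"z": -0.7,"turn": 0,"jaw": 0},
    {"x": 0,"y": 0,"z": -0.5,"turn": 0,"jaw": 0},
    {"x": 0,"y": 0,"z": -0.2,"turn": 0,"jaw": 0},
    {"x": 0,"y": 0,"z": 0,"turn": 0,"jaw": 0},
    {"x": 0,"y": 0,"z": 0,"turn": 0,"jaw": 0}
  ]
}}

```text
t: 11.05
tool_pos: [0.4319, -0.1037, -0.0058]
tool_rot: [-1.176, 1.259, -1.259]
contact_force: [0.0, 0.2, -1.5]
opening: 0.0261
```

Call:
{"op": "play_rows", "data": {
  "moves": [
    {"x": 0,"y": 0,"z": -0.2,"turn": 0,"jaw": 0},
    {"x": 0,"y": 0,"z": -0.2,"turn": 0,"jaw": 0},
    {"x": 0,"y": 0,"z": 0,"turn": 0,"jaw": 0}
  ]
}}

```text
t: 11.3
tool_pos: [0.4319, -0.1037, -0.0099]
tool_rot: [-1.177, 1.259, -1.259]
contact_force: [-0.5, -0.5, -1.5]
opening: 0.026
```

Call:
{"op": "play_rows", "data": {
  "moves": [
    {"x": 0,"y": 0,"z": -0.2,"turn": 0,"jaw": 0},
    {"x": 0,"y": 0,"z": 0,"turn": 0,"jaw": 0}
  ]
}}

```text
t: 11.47
tool_pos: [0.4324, -0.1039, -0.0111]
tool_rot: [-1.176, 1.259, -1.259]
contact_force: [-1.0, 0.3, 1.0]
opening: 0.0257
```

Call:
{"op": "play_rows", "data": {
  "moves": [
    {"x": 0,"y": 0,"z": -0.15,"turn": 0,"jaw": 0},
    {"x": 0,"y": 0,"z": 0,"turn": 0,"jaw": 0}
  ]
}}

```text
t: 11.63
tool_pos: [0.4325, -0.1039, -0.0113]
tool_rot: [-1.177, 1.26, -1.258]
contact_force: [-5.1, 2.2, 12.7]
opening: 0.0263
```

Touched down with 12.7 N up. I'll relieve it slightly, check with pictures, then release.

Call:
{"op": "play_rows", "data": {
  "moves": [
    {"x": 0,"y": 0,"z": 0.15,"turn": 0,"jaw": 0},
    {"x": 0,"y": 0,"z": 0,"turn": 0,"jaw": 0}
  ],
  "squeeze": 30
}}

```text
t: 11.8
tool_pos: [0.4327, -0.104, -0.0111]
tool_rot: [-1.176, 1.258, -1.26]
contact_force: [-0.2, 0.1, 4.1]
opening: 0.0257
```

Run:
```python
from h import *
from station import ctrl,eyes
im=eyes.get_image('side');cv2.imwrite('pics/s9.png',cv2.resize(im['img'][170:370,120:280,::-1],None,fx=3,fy=3,interpolation=cv2.INTER_CUBIC))
o=ctrl.get_obs();print(o['tool_pos'],o['t'],o['opening'],o['contact_force'])
```

```text
[ 0.43271095 -0.10400954 -0.01104071] 11.85 0.026193914360753204 [0.26674948 0.05801184 2.39687784]
```

View pics/s9.png

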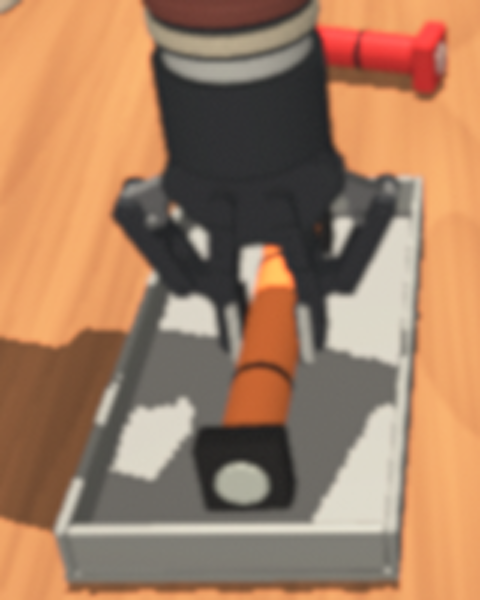

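The lamp is flat on the floor, inside the walls. I'll open gently and go straight up.

Call:
{"op": "play_rows", "data": {
  "moves": [
    {"x": 0,"y": 0,"z": 0,"turn": 0,"jaw": 3.2},
    {"x": 0,"y": 0,"z": 0,"turn": 0,"jaw": 4},
    {"x": 0,"y": 0,"z": 0,"turn": 0,"jaw": 4.8},
    {"x": 0,"y": 0,"z": 0,"turn": 0,"jaw": 4.8},
    {"x": 0,"y": 0,"z": 0,"turn": 0,"jaw": 4.8},
    {"x": 0,"y": 0,"z": 0.5,"turn": 0,"jaw": 4.8},
    {"x": 0,"y": 0,"z": 1,"turn": 0,"jaw": 4.8},
    {"x": 0,"y": 0,"z": 1,"turn": 0,"jaw": 4.8}
  ]
}}

```text
t: 12.52
tool_pos: [0.4319, -0.1037, 0.0141]
tool_rot: [-1.177, 1.259, -1.259]
contact_force: [0.2, 1.4, 0.0]
opening: 0.0479
```

Call:
{"op": "play_rows", "data": {
  "moves": [
    {"x": 0,"y": 0,"z": 2,"turn": 0,"jaw": 4.8},
    {"x": 0,"y": 0,"z": 2,"turn": 0,"jaw": 4.8},
    {"x": 0,"y": 0,"z": 3,"turn": 0,"jaw": 4.8},
    {"x": 0,"y": 0,"z": 3,"turn": 0,"jaw": 4.8},
    {"x": 0,"y": 0,"z": 3,"turn": 0,"jaw": 4.8},
    {"x": 0,"y": 0,"z": 3,"turn": 0,"jaw": 4.8},
    {"x": 0,"y": 0,"z": 3,"turn": 0,"jaw": 4.8},
    {"x": 0,"y": 0,"z": 0,"turn": 0,"jaw": 4.8}
  ]
}}

```text
t: 13.18
tool_pos: [0.4355, -0.1052, 0.2126]
tool_rot: [-1.17, 1.246, -1.269]
contact_force: [0.6, -1.3, 1.4]
opening: 0.048
```

Run:
```python
from h import *
from station import ctrl,eyes
im=eyes.get_image('side');cv2.imwrite('pics/s10.png',im['img'][...,::-1])
im=eyes.get_image('top');cv2.imwrite('pics/t10.png',im['img'][...,::-1])
im=eyes.get_image('wrist');cv2.imwrite('pics/w10.png',im['img'][...,::-1]);np.savez('w10.npz',**im)
o=ctrl.get_obs();print(o['tool_pos'],o['t'],o['opening'],o['contact_force'])
```

```text
[ 0.43213582 -0.1037907   0.20430788] 13.3333 0.04801866306336704 [ 0.56104077  0.74066117 -0.64279806]
```

View pics/s10.png

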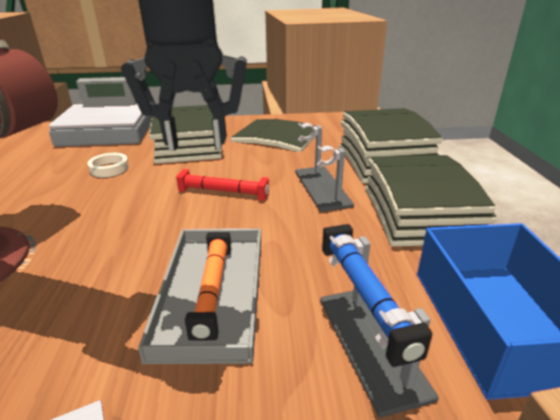

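View pics/w10.png

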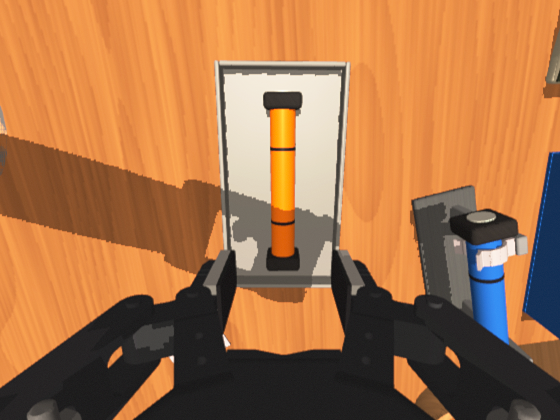

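The lamp lies flat and centred in the tray, with bumpers at wrist-view (283,100) and (283,260). The blue lamp is unmoved in its clips and the gripper is clear.

Call:
{"op": "play_rows", "data": {
  "moves": [
    {"x": 0,"y": 0,"z": 0,"turn": 0,"jaw": 4.8},
    {"x": 0,"y": 0,"z": 0,"turn": 0,"jaw": 4.8}
  ]
}}

```text
t: 13.5
tool_pos: [0.4311, -0.1034, 0.2018]
tool_rot: [-1.178, 1.261, -1.257]
contact_force: [0.3, -0.3, 0.3]
opening: 0.048
```

Run:
```python
from h import *
from station import ctrl,finish_job
w=dict(np.load('w10.npz'));a=atz(w,[[283,149],[283,222.5]],.025);print('lamp mid',a.mean(0).round(3))
print(ctrl.get_obs()['t'],finish_job())
```

```text
lamp mid [ 0.434 -0.106  0.025]
the job is handed in; nothing more can be done
13.5 None
```

The orange lamp is lying flat in the grey tray, and I handed the job in at 13.5 s; no verdict was reported. I pulled it straight forward out of both clips, held it the whole way, and let go only after it touched the tray floor.

- **Lamp position:** the last wrist picture puts its middle at about (0.434, -0.106). The tray's centre measured (0.431, -0.104), so it is a few mm off at most. It looks level in the pictures; I did not measure its height or tilt separately.
- **Blue spare:** it shows at the same place in its clips in the first and last side pictures.
- **Robot:** the gripper was clear of everything, with contact force under 1 N.

Three readings or results did not go as expected:
- **First grip:** it sat too high on the bar (opening 19 mm on a 28 mm bar), so I re-gripped twice, about 2 cm deeper in all.
- **Tool height:** in the side picture the real fingertips were about 25 mm above the reported TCP while gripping. I therefore judged touchdown by the rise in force (up to 12.7 N) and the pictures.
- **Opening reading:** it stayed at 26 mm on the 28 mm bar even with a firm grip.

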